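# Stand up the fallen eyepiece and shut the case

## Robot

A 6-joint arm with a two-finger parallel gripper is mounted at the origin on the work surface. World frame = base frame: x ahead of the robot, y to its left, z up, the work surface at z = 0. Lengths are in m, angles in degrees, forces in N, time in s.
With the tool pointing down it reaches from about 0.35 to 0.875 m from the base axis. Payload 4.2 kg.
Tool frame: the origin (TCP) lies between the finger pads; the fingertips stand 11 mm ahead of it and the grasp point (between the pads) lies 8 mm behind it; z points along the fingers, y is the direction in which the jaws open and shut (so a half turn about z gives the same grasp; the last joint's range is limited). The gripper opens to 87 mm and grips with 3 to 60 N. Pads are 19 mm wide; open, the fingers measure 117 mm over their backs; the gripper's body (75 mm by 190 mm) begins 51 mm behind the grasp point.
Start: joints at [91.077, 22.042, 0.453, 0, -68.411, -14.817], TCP at [0.148, 0.607, 0.234] pointing down, gripper open.
Joint ranges: [-179.83, 179.83], [-69.29, 118.12], [-61.27, 80.66], [-181.25, 117.63], [-171.15, -9.14], [-177.46, 177.46]. Speed limits (degrees/s): [159.86, 159.86, 180, 180, 180, 180].

## Interface

Orientations are given as a 3x3 rotation matrix whose columns are the frame's x, y, z axes.
In Python, from station import sense, capture, get_calibration, finish_job, search_frame, cut_out gives the robot as it stands.
- The arm moves only by the tool arm_command, never from a script. Its argument "rows" is a list of rows, each an object with "fingers": the opening in per cent of the stroke, from 0 (shut) to 100 (fully open); "travel": the shift along the tool's x, y, z in cm, a list of three; "roll": the turn about the tool's z in degrees. A call has 1 to 10 rows; each row is the pose to reach, as a shift and turn from the pose commanded when the call began, along the tool's axes at that moment; what a row does not reach only later rows make up. A row lasts 1/10 s, in which the tool goes at most 50 mm and 8.59 degrees, less where a joint would pass 70% of its speed; a pose out of reach is approached as far as the arm can. A call with a gripper value outside its range is refused whole. The fingers move at their own pace and stop on an object; the grip force is fixed at half the most. Time passes only in rows, so rows that repeat a pose let the fingers close. It gives the time, the measured TCP pose, the force and the opening at its end, in the units of the state.
- sense(): the state, without advancing time (a new reading comes with each control period).
- capture(name): name is "side" or "top" or "wrist"; returns (picture, depth): 420x560x3 uint8, red, green, blue; 420x560 float32, m along the optical axis (not along the pixel's ray), 0 where there is no reading.
- get_calibration(name): a dict with "fov_y" (degrees; the focal length in pixels is half the picture's height over the tangent of half this angle, whatever the lens; pixels are square), "cx", "cy" (the principal point, pixels), "origin" and "attitude" of the camera in the world; the wrist camera has in their place "mount" (4x4, takes a point from camera to tool coordinates, whose origin is the TCP and whose axes are the flange's). Camera axes: x right, y down, z forward; pixel columns grow to the right and rows downward; lengths in m; the calibration is good to about 2 mm. A picture is of the moment at which its call begins: read the wrist's pose just before it. get_calibration takes no time and is no camera call.
- finish_job(): hands the job in, once; it reports no verdict.
Trained networks look in the newest picture that a camera, given by its name, has taken for a name from the list of things; names that differ only in an ending like _2 or _b are one class to them, and where a whole thing is asked for, a point or a joint stands for the part that bears it (a point fixed in the world has none). Each returns a list of dicts, best first, with "p" (0 to 1); they miss things now and then, are a little off and sometimes report something else, mostly with a low value. They report only what shows in the picture. A call takes as long as a camera call.
- search_frame(camera, label): "position" ([x, y, z] in m, in world coordinates, good to about 4 mm: the middle of the surface that is visible of it).
- cut_out(camera, label): "mask" (420x560 bool, what is visible of it).
The state is a dict: "time_s": time; "joints": joint angles; "joint_velocities": joint speeds; "effort": joint torques, N m; "tcp_pos": TCP position; "ee_rot": TCP orientation; "wrist_force": force on the tool from outside, world axes, zero at the start; "moment": the same for the moment, N m; "gripper_width": opening from 0.0 (shut) to 1.0 (fully open).
Only numpy, scipy, OpenCV 4.12 (cv2) and the standard library are available. Lean on these libraries where they do the work, as an engineer would, in place of code of your own. Each camera call takes 0.05 s, during which the arm holds its last target. There are 200 camera calls.

## Task

One of the four eyepieces in the open case has fallen over into its finger scoop and leans out over the front edge, so the lid cannot close. With a fingertip gently push it back up until it stands upright by itself in its own pocket, then push the lid over from behind and ease it down until it is fully shut. Do not grip or lift anything, and leave the other eyepieces and the things on the bench where they are.

Things in the scene. Friction and masses are not known exactly. Their poses are not given: they have to be found in the camera images.
- case: Grey instrument case fixed to the bench: 240 mm along its x (hinge direction), 150 mm along its y, rim 36 mm above the table. Origin: centre of its underside; +y towards the hinge, -y towards its open front, z up. White foam fills it level with the rim; four pockets in a row at x = -81, -27, 27, 81 mm, each holding an eyepiece; behind them only flush accessories.
- pocket_row (a point): Middle of the row of pockets, on the pocket floor, 14 mm above the table, 28 mm in front (-y) of the case's origin: upright eyepieces have their axes on this line along the case's x. Each pocket is a 34 mm wide slot with a flat floor from case y = -44.5 to -10.5 mm; in front of it is the finger scoop, a slope of 50 degrees rising to the foam's top at y = -63 mm.
- eyepiece_a: The fallen eyepiece, in any of the four pockets: plated barrel 30 mm in diameter and 30 mm long, then a black head 38 mm in diameter and 32 mm long, 0.09 to 0.17 kg. Its z axis runs from the barrel's foot to the eye lens; origin on the axis, 8 mm outside the foot face. It lies back 37 to 40 degrees from vertical towards the case's front (-y), barrel on the scoop, foot's lower edge on the pocket floor.
- eyepiece_a_mid (a point): Centre of the fallen eyepiece, 31 mm from either end; 45 mm above the table when upright in the pocket, and then the front of the head is at case y = -47 mm and its top at 76 mm. Pushed on the head towards +y it turns about the edge of its foot and falls upright by itself once within about 20 degrees of vertical.
- eyepiece_a_low (a point): Lowest point, at the start, of the rim of the head's top face on the fallen eyepiece: about 59 mm above the table and 13 mm outside the case's front edge (case y = -88 mm). The place where a finger coming from the front meets it.
- lid (a joint): Lid angle about its hinge, rad: 0 fully shut (on a thin rubber gasket), 1.57 straight up, 1.7 to 1.95 at the start (leaning back, away from the front). A hollow grey cover 240 x 150 mm, 50 mm deep outside, 46 mm inside (upright eyepieces stand 40 mm above the rim). Its stiff hinge keeps it wherever it is left; it takes about 1 to 7 N near the free edge to move it.
- lid_hinge (a point): Middle of the lid's hinge line, which runs along the case's x at the top of the back rim (case y = 75 mm, 36 mm above the table).
- lid_edge (a point): Middle of the lid's free edge at its outer (top) face: 150 mm from the hinge along the lid and 50 mm outward. When the lid is shut it is over the front rim, 86 mm above the table.
- eyepiece_b: Black eyepiece of the same size standing upright in one of the other three pockets of the case; leave it standing as it is. Origin on its axis, 8 mm below the foot of its barrel (6 mm above the table); its top is 76 mm above the table.
- eyepiece_c: Black eyepiece of the same size standing upright in one of the other three pockets of the case; leave it standing as it is. Origin on its axis, 8 mm below the foot of its barrel (6 mm above the table); its top is 76 mm above the table.
- eyepiece_d: Black eyepiece of the same size standing upright in one of the other three pockets of the case; leave it standing as it is. Origin on its axis, 8 mm below the foot of its barrel (6 mm above the table); its top is 76 mm above the table.
- jar: Amber glass jar with black cap, 52 mm across, 75 mm tall, loose on the bench to the right. Origin: centre of its underside. Not to be moved.
- blower: Black rubber blower bulb standing on its flat base, 54 mm across, 112 mm tall, to the right. Origin: centre of its underside. Not to be moved.
- dish: Shallow glass dish, 90 mm across, 16 mm tall, to the left. Origin: centre of its underside. Not to be moved.
- aux_lens: Black lens ring lying flat, 60 mm across, 22 mm tall, to the left. Origin: centre of its underside. Not to be moved.
- brush: Small lens brush 150 mm long lying flat, near right. Not to be moved.
- slide_box: Blue plastic slide box 100 x 85 x 35 mm, far left. Origin: centre of its underside. Not to be moved.

How it is judged:
By the outcome, as a careful person would: the job done as asked, in the order asked, and still so for the second after the job is handed in, with the robot touching nothing.
It also fails if it takes over 58 s, if anything falls off the work surface, if the arm or the gripper's body presses on something with over 40 N, if the wrist force passes 120 N, or if a joint passes its speed limit or range.

## Working session

There is one attempt and no reset: what is moved stays moved. The work goes in short steps, Python scripts to look and compute and a tool call to move; the robot and the scene stay as the last step left them, time stands still between calls to the robot, and variables do not carry over. Pictures are saved under pics/ and viewed, about 8 in all and at most 12, crops included, and the job is handed in when it is done.

Besides the shell and the picture viewer there is one more tool, called in YAML: its name, and indented under it one key for each argument. arm_command: Moves the arm, as the interface text tells. Its arguments: {"type":"object","properties":{"rows":{"type":"array","items":{"type":"object","properties":{"fingers":{"type":"number"},"travel":{"type":"array","items":{"type":"number"}},"roll":{"type":"number"}}}}},"required":["rows"]}

```bash
mkdir -p pics
cat > h.py <<'E'
import numpy as np,cv2
from station import *
def cloud(name,d):
    c=get_calibration(name);f=d.shape[0]/2/np.tan(np.radians(c['fov_y']/2))
    v,u=np.mgrid[:d.shape[0],:d.shape[1]]
    P=np.stack([(u-c['cx'])/f*d,(v-c['cy'])/f*d,d],-1)
    return P@np.array(c['attitude']).T+np.array(c['origin'])
def proj(name,p):
    c=get_calibration(name);f=210/np.tan(np.radians(c['fov_y']/2))
    q=(np.array(p)-c['origin'])@np.array(c['attitude']);return q[...,:2]/q[...,2:]*f+[c['cx'],c['cy']]
E
python3 - <<'E'
from h import *
s=sense();print(s['time_s'],s['tcp_pos'],np.round(s['ee_rot'],3).tolist())
for n in('top','side'):
    im,d=capture(n);cv2.imwrite(f'pics/{n}0.png',im[:,:,::-1]);np.save(n+'0.npy',d)
    print(n,{k:np.round(v,3).tolist() for k,v in get_calibration(n).items()})
    for l in('case','eyepiece_a','eyepiece_b','lid','jar','blower','dish','aux_lens','brush','slide_box'):
        print(l,[(round(r['p'],2),np.round(r['position'],3).tolist(),) for r in search_frame(n,l)[:5]])
E
```

```text
0.0 [0.14827991 0.60655177 0.2324555 ] [[0.971, -0.238, -0.0], [-0.238, -0.971, -0.002], [0.0, 0.002, -1.0]]
top {'fov_y': 45.485, 'cx': 285.497, 'cy': 207.048, 'origin': [0.189, 0.073, 1.6], 'attitude': [[-0.082, -0.974, 0.211], [-0.997, 0.08, -0.014], [-0.003, -0.212, -0.977]]}
case [(0.97, [0.533, 0.013, 0.036]), (0.55, [0.406, 0.493, 0.011])]
eyepiece_a [(0.72, [0.624, -0.054, 0.072]), (0.68, [0.473, -0.114, 0.068]), (0.64, [0.518, -0.077, 0.079])]
eyepiece_b [(0.72, [0.624, -0.054, 0.072]), (0.68, [0.473, -0.114, 0.068]), (0.64, [0.518, -0.077, 0.079])]
lid [(0.69, [0.525, 0.07, 0.169])]
jar [(0.54, [0.433, -0.371, 0.074])]
blower [(0.58, [0.591, -0.359, 0.051])]
dish [(0.88, [0.404, 0.491, 0.007])]
aux_lens [(0.55, [0.59, 0.471, 0.018]), (0.21, [0.522, 0.07, 0.167])]
brush [(0.59, [0.359, -0.218, 0.018]), (0.53, [0.589, -0.355, 0.048])]
slide_box [(0.57, [0.702, 0.291, 0.034]), (0.45, [0.475, -0.113, 0.069])]
side {'fov_y': 46.971, 'cx': 278.3, 'cy': 209.727, 'origin': [1.348, 0.349, 0.82], 'attitude': [[-0.331, 0.603, -0.726], [0.944, 0.207, -0.258], [-0.005, -0.771, -0.637]]}
case [(0.9, [0.595, 0.018, 0.036])]
eyepiece_a [(0.86, [0.641, -0.056, 0.07]), (0.72, [0.586, -0.061, 0.074]), (0.51, [0.488, -0.117, 0.068])]
eyepiece_b [(0.86, [0.641, -0.056, 0.07]), (0.72, [0.586, -0.061, 0.074]), (0.51, [0.488, -0.117, 0.068])]
lid []
jar [(0.84, [0.454, -0.369, 0.051])]
blower [(0.92, [0.611, -0.354, 0.05])]
dish []
aux_lens [(0.96, [0.601, 0.465, 0.021])]
brush [(0.64, [0.366, -0.221, 0.016])]
slide_box [(0.67, [0.726, 0.297, 0.036])]
```

View pics/top0.png

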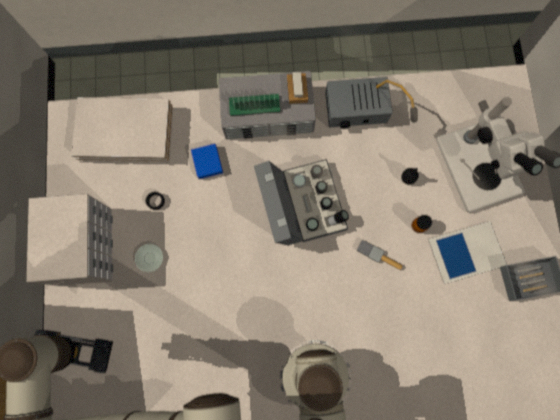

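View pics/side0.png

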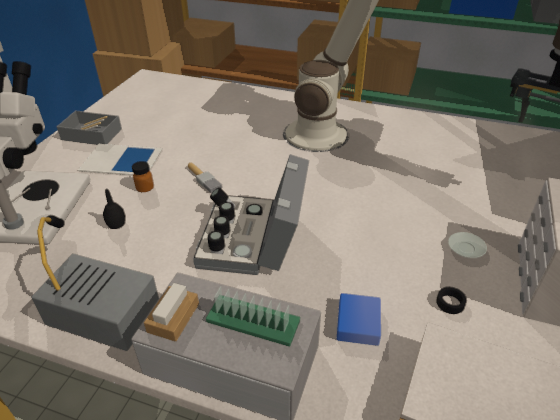

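The four eyepieces stand along the case's front (−y side). The fallen one is at the end nearest the robot: top picture (341,215), side picture (219,197). The lid leans back on the +y side. Next I'll fit the case pose from depth.

Run:
```python
from h import *
A=[]
for n in('top','side'):
    d=np.load(n+'0.npy');P=cloud(n,d)
    m=(abs(P[...,0]-.54)<.22)&(abs(P[...,1]-.0)<.25)&(d>0)
    A.append(P[m])
    q=P[m]; t=q[(abs(q[:,2])<.012)]; print(n,'table z',np.median(t[:,2]))
    r=q[abs(q[:,2]-.036)<.006]; print(len(r), cv2.minAreaRect(r[:,:2].astype(np.float32)))
    np.save(n+'_pts.npy',q)
# height map picture 1mm/px, from both
for n,q in zip(('top','side'),A):
    H=np.zeros((400,400),np.uint8)
    o=np.argsort(q[:,2]); 
    i=((.74-q[o,0])*1000).astype(int).clip(0,399); j=((.2-q[o,1])*1000).astype(int).clip(0,399)
    H[i,j]=(q[o,2]*1000/250*255).clip(0,255)
    H=cv2.dilate(H,np.ones((3,3)))
    cv2.imwrite(f'pics/h_{n}.png',cv2.applyColorMap(H,cv2.COLORMAP_TURBO))
cv2.imwrite('pics/hh.png',np.hstack([cv2.imread('pics/h_top.png'),cv2.imread('pics/h_side.png')]))
# upright tops
for n,q in zip(('top','side'),A):
    r=q[(abs(q[:,2]-.076)<.005)&(q[:,1]<.0)]
    from scipy.cluster.hierarchy import fcluster,linkage
    l=fcluster(linkage(r[:,:2],'single'),.007,'distance')
    for k in set(l):
        if (l==k).sum()>8: print(n,(l==k).sum(),r[l==k].mean(0).round(4),cv2.minEnclosingCircle(r[l==k][:,:2].astype(np.float32)))
```

```text
top table z -0.00047413598497525467
2722 ((0.5359565615653992, -0.02693730592727661), (0.5591902732849121, 0.2806243300437927), 38.03511047363281)
side table z -0.001203738926566722
3044 ((0.5520642399787903, 0.057706043124198914), (0.3999824523925781, 0.27159374952316284), 86.79443359375)
top 65 [ 0.4753 -0.1203  0.0753] ((0.47640517354011536, -0.11922106146812439), 0.01988549344241619)
top 94 [ 0.5231 -0.0778  0.0761] ((0.5220063328742981, -0.0771186426281929), 0.01840275526046753)
top 98 [ 0.5754 -0.0669  0.0757] ((0.576110303401947, -0.0669637992978096), 0.018943170085549355)
top 94 [ 0.6284 -0.057   0.0757] ((0.6287032961845398, -0.05719256028532982), 0.019380556419491768)
side 65 [ 0.483  -0.1193  0.0759] ((0.48043739795684814, -0.12314993143081665), 0.01874077506363392)
side 128 [ 0.5282 -0.0778  0.0749] ((0.5255494713783264, -0.07942187041044235), 0.020838703960180283)
side 154 [ 0.6337 -0.0576  0.0748] ((0.6321769952774048, -0.05929189547896385), 0.01973423734307289)
side 140 [ 0.5811 -0.0672  0.0748] ((0.5805516839027405, -0.06686075031757355), 0.020207921043038368)
```

View pics/hh.png

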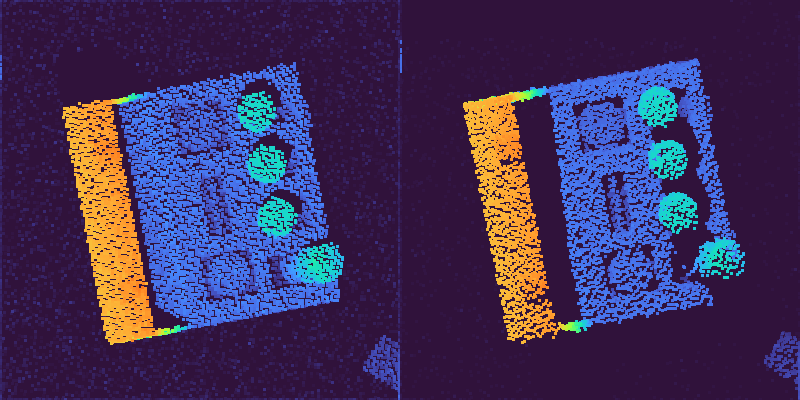

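The height maps show all four heads and the lid band clearly. The case yaw is about 11° and its origin about (0.546, −0.045). The fallen eyepiece is in the pocket at x = −81. I'll write the case frame into the helper, estimate the lid angle and work out the first move.

```bash
cat >> h.py <<'E'
T=np.radians(11.0);O=np.array([.546,-.045,0])
R=np.array([[np.cos(T),-np.sin(T),0],[np.sin(T),np.cos(T),0],[0,0,1]])
def w(p): return O+R@(np.array(p)/1000)      # case mm -> world m
def c(p): return (np.array(p)-O)@R*1000
def go(tip,yaw=-79.0):  # fingertip target in case mm -> travel cm, roll deg
    s=sense();E=np.array(s['ee_rot']);y0=np.degrees(np.arctan2(E[1,0],E[0,0]))
    t=w(tip)+[0,0,.011]-s['tcp_pos']
    return np.round(E.T@t*100,2).tolist(), round(y0-yaw,1)
def where():
    s=sense();print('t',round(s['time_s'],2),'tip case mm',c(np.array(s['tcp_pos'])-[0,0,.011]).round(1),'F',np.round(s['wrist_force'],1),'w',s['gripper_width'])
E
python3 - <<'E'
from h import *
where()
print(go([-81,-135,220]),go([-81,-135,110]))
print(np.round(get_calibration('wrist')['mount'],3))
for n in('top','side'):
    q=c(np.load(n+'_pts.npy')); m=(q[:,2]>100)&(abs(q[:,0])<115); r=q[m]
    print(n,np.percentile(r[:,1],[1,99]),np.percentile(r[:,2],[1,99]),np.percentile(r[:,0],[1,99]))
    k=np.polyfit(r[:,1],r[:,2],1);print(k,np.arctan(k[0]))
    f=q[(abs(q[:,2]-36)<4)];print(np.percentile(f[:,0],[1,99]),np.percentile(f[:,1],[1,99]))
E
```

```text
t 1.1 tip case mm [-265.8  716.   222.6] F [-0.2 -0.1  0.1] w 0.9976925084303463
([52.41, 69.55, 0.25], np.float64(65.3)) ([52.41, 69.55, 11.25], np.float64(65.3))
[[-0.001 -0.954 -0.299  0.084]
 [ 1.    -0.001 -0.     0.001]
 [-0.    -0.299  0.954 -0.151]
 [ 0.     0.     0.     1.   ]]
top [114.48037091 163.0849508 ] [162.1811764  186.87339753] [-112.94750826  113.71734667]
[ -0.24526095 207.87593921] -0.24051343212408471
[-120.52774721  116.62004219] [-73.15432719 104.46339075]
side [112.58164782 160.99341097] [163.87778234 183.71657512] [-113.53639257  112.85512835]
[ -0.23845333 205.48207705] -0.23408203559893892
[-117.3015417   122.13264453] [-75.26999379 113.28908742]
```

arm_command:
  rows:
    - {"fingers": 0,"travel": [3,4,-3],"roll": 7}
    - {"fingers": 0,"travel": [6,8,-3],"roll": 14}
    - {"fingers": 0,"travel": [9,12,-3],"roll": 21}
    - {"fingers": 0,"travel": [12,16,-3],"roll": 28}
    - {"fingers": 0,"travel": [15,20,-3],"roll": 35}
    - {"fingers": 0,"travel": [18,24,-3],"roll": 42}
    - {"fingers": 0,"travel": [21,28,-3],"roll": 49}
    - {"fingers": 0,"travel": [24,32,-3],"roll": 56}
    - {"fingers": 0,"travel": [27,36,-3],"roll": 63}
    - {"fingers": 0,"travel": [30,40,-3],"roll": 65.3}

```text
time_s: 2.1
tcp_pos: [0.3422, 0.1521, 0.2641]
ee_rot: [[0.188, -0.982, 0.001], [-0.982, -0.188, 0.001], [-0.001, -0.002, -1.0]]
wrist_force: [1.8, 0.4, -0.5]
gripper_width: 0.173
```

```bash
python3 -c "
from h import *
where();print(go([-81,-135,250]),go([-81,-135,110]),np.round(sense()['ee_rot'],3).tolist(),np.round(sense()['joints'],1))"
```

```text
t 2.1 tip case mm [-162.5  232.4  253.1] F [ 1.8  0.4 -0.5] w 0.17299546108726258
([36.72, -8.24, 0.29], np.float64(-0.1)) ([36.73, -8.22, 14.29], np.float64(-0.1)) [[0.188, -0.982, 0.001], [-0.982, -0.188, 0.001], [-0.001, -0.002, -1.0]] [ 49.2  -5.1 -28.    0.  -67.1 -38.4]
```

arm_command:
  rows:
    - {"fingers": 0,"travel": [4,-1,0],"roll": 0}
    - {"fingers": 0,"travel": [9,-2,0],"roll": 0}
    - {"fingers": 0,"travel": [14,-3,0],"roll": 0}
    - {"fingers": 0,"travel": [19,-4,0],"roll": 0}
    - {"fingers": 0,"travel": [24,-5,0],"roll": 0}
    - {"fingers": 0,"travel": [28.5,-6,0],"roll": 0}
    - {"fingers": 0,"travel": [33,-7.2,0],"roll": 0}
    - {"fingers": 0,"travel": [36.7,-8.2,2],"roll": 0}
    - {"fingers": 0,"travel": [36.7,-8.2,6],"roll": 0}
    - {"fingers": 0,"travel": [36.7,-8.2,6],"roll": 0}

```text
time_s: 3.1
tcp_pos: [0.4886, -0.191, 0.1982]
ee_rot: [[0.187, -0.982, -0.012], [-0.982, -0.187, 0.003], [-0.005, 0.011, -1.0]]
wrist_force: [-0.5, 0.1, -0.5]
gripper_width: 0.007
```

```bash
python3 -c "
from h import *
where();print(go([-81,-125,52]),go([-81,-100,52]))"
```

```text
t 3.1 tip case mm [ -84.2 -132.3  187.2] F [-0.5  0.1 -0.5] w 0.007392460918407662
([-0.67, -0.47, 13.52], np.float64(-0.2)) ([-3.17, -0.46, 13.53], np.float64(-0.2))
```

arm_command:
  rows:
    - {"fingers": 0,"travel": [0,-0.3,3],"roll": 0}
    - {"fingers": 0,"travel": [0,-0.3,7],"roll": 0}
    - {"fingers": 0,"travel": [0,-0.3,11],"roll": 0}
    - {"fingers": 0,"travel": [0,-0.3,13.5],"roll": 0}
    - {"fingers": 0,"travel": [0,-0.3,13.5],"roll": 0}
    - {"fingers": 0,"travel": [0,-0.3,13.5],"roll": 0}

```text
time_s: 3.7
tcp_pos: [0.4966, -0.1899, 0.0704]
ee_rot: [[0.192, -0.981, 0.002], [-0.981, -0.192, -0.001], [0.001, -0.002, -1.0]]
wrist_force: [0.2, 0.1, 0.0]
gripper_width: 0.007
```

Run:
```python
from h import *
where();print(go([-81,-98,52]))
ims=[]
for n in('top','side'):
    im,d=capture(n);np.save(n+'1.npy',d);x,y=proj(n,w([-60,-60,50])).astype(int)
    ims.append(cv2.resize(im[y-50:y+50,x-65:x+65,::-1],(390,300),interpolation=3))
    q=c(cloud(n,d)[d>0]);m=(abs(q[:,0]+81)<25)&(q[:,1]<-40)&(q[:,1]>-112)&(q[:,2]>42)&(q[:,2]<95);r=q[m];print(n,m.sum(),np.percentile(r,[1,50,99],axis=0).round(1).tolist())
cv2.imwrite('pics/c1.png',np.hstack(ims))
```

```text
t 3.7 tip case mm [ -76.1 -132.8   59.4] F [0.2 0.1 0. ] w 0.007274268268618818
([-3.48, 0.48, 0.73], np.float64(0.1))
top 96 [[-100.6, -83.1, 57.4], [-83.6, -66.7, 74.2], [-66.1, -54.8, 85.7]]
side 215 [[-95.1, -84.2, 48.8], [-69.8, -59.2, 68.2], [-59.5, -40.6, 82.9]]
```

View pics/c1.png

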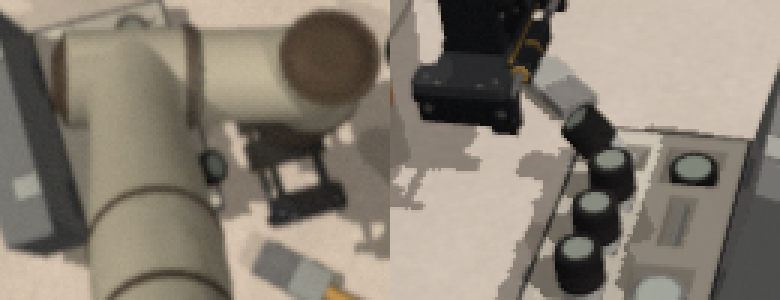

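The fallen head lies just inboard of the closed fingers and nothing is touching yet. The tip is at case y = −133, and the upright heads are out of the way. Next is the approach, then a slow push.

arm_command:
  rows:
    - {"fingers": 0,"travel": [-1,0.5,0.8],"roll": 0}
    - {"fingers": 0,"travel": [-2,0.5,0.8],"roll": 0}
    - {"fingers": 0,"travel": [-3,0.5,0.8],"roll": 0}
    - {"fingers": 0,"travel": [-3.3,0.5,0.8],"roll": 0}
    - {"fingers": 0,"travel": [-3.6,0.5,0.8],"roll": 0}
    - {"fingers": 0,"travel": [-3.9,0.5,0.8],"roll": 0}
    - {"fingers": 0,"travel": [-4.2,0.5,0.8],"roll": 0}
    - {"fingers": 0,"travel": [-4.4,0.5,0.8],"roll": 0}
    - {"fingers": 0,"travel": [-4.6,0.5,0.8],"roll": 0}
    - {"fingers": 0,"travel": [-4.6,0.5,0.8],"roll": 0}

```text
time_s: 4.8
tcp_pos: [0.4814, -0.1458, 0.0604]
ee_rot: [[0.19, -0.982, -0.0], [-0.982, -0.19, 0.0], [-0.0, 0.0, -1.0]]
wrist_force: [0.2, 0.2, 0.5]
gripper_width: 0.005
```

```bash
python3 -c "
from h import *
where();print(go([-81,-64,52]))"
```

```text
t 4.8 tip case mm [-82.7 -86.6  49.4] F [0.2 0.2 0.5] w 0.005269400391550082
([-2.26, -0.16, -0.26], np.float64(-0.0))
```

arm_command:
  rows:
    - {"fingers": 0,"travel": [-0.2,-0.1,-0.2],"roll": 0}
    - {"fingers": 0,"travel": [-0.4,-0.1,-0.2],"roll": 0}
    - {"fingers": 0,"travel": [-0.6,-0.1,-0.2],"roll": 0}
    - {"fingers": 0,"travel": [-0.8,-0.1,-0.2],"roll": 0}
    - {"fingers": 0,"travel": [-1.0,-0.1,-0.2],"roll": 0}
    - {"fingers": 0,"travel": [-1.2,-0.1,-0.2],"roll": 0}
    - {"fingers": 0,"travel": [-1.4,-0.1,-0.2],"roll": 0}
    - {"fingers": 0,"travel": [-1.6,-0.1,-0.2],"roll": 0}
    - {"fingers": 0,"travel": [-1.8,-0.1,-0.2],"roll": 0}
    - {"fingers": 0,"travel": [-2.0,-0.1,-0.2],"roll": 0}

```text
time_s: 5.8
tcp_pos: [0.4787, -0.126, 0.0626]
ee_rot: [[0.19, -0.982, 0.0], [-0.982, -0.19, -0.0], [0.0, -0.0, -1.0]]
wrist_force: [-0.2, 0.3, -0.1]
gripper_width: 0.004
```

```bash
cat > look.py <<'E'
from h import *
import sys
k=sys.argv[1];where()
ims=[]
for n in('top','side'):
    im,d=capture(n);x,y=proj(n,w([-60,-60,50])).astype(int)
    ims.append(cv2.resize(im[y-50:y+50,x-65:x+65,::-1],(390,300),interpolation=3))
    q=c(cloud(n,d)[d>0]);m=(abs(q[:,0]+81)<24)&(q[:,1]<5)&(q[:,1]>-112)&(q[:,2]>42)&(q[:,2]<95);r=q[m];t=r[r[:,2]>71]
    print(n,m.sum(),np.percentile(r,[1,50,99],axis=0).round(1).tolist() if len(r) else '',t.mean(0) if len(t) else '',len(t))
cv2.imwrite(f'pics/{k}.png',np.hstack(ims))
E
python3 look.py c2
```

```text
t 5.8 tip case mm [-81.5 -66.6  51.6] F [-0.2  0.3 -0.1] w 0.003547106181981018
top 101 [[-101.1, -37.0, 42.7], [-84.1, -21.9, 74.9], [-64.4, -1.8, 85.1]] [-82.1055779  -23.44766617  76.86125511] 71
side 222 [[-95.9, -73.4, 45.1], [-71.9, -29.2, 72.4], [-60.7, -12.7, 77.5]] [-77.41994077 -30.81867356  74.88180135] 116
```

View pics/c2.png

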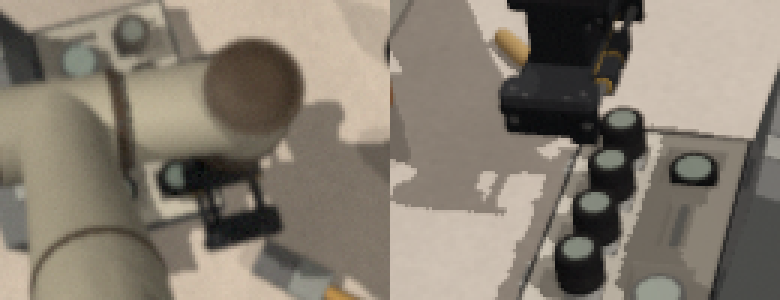

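It now stands in line with the other three: head at (623,120) in the right-hand crop, top at about 75 mm. I'll back off and lift.

arm_command:
  rows:
    - {"fingers": 0,"travel": [1.5,0,0],"roll": 0}
    - {"fingers": 0,"travel": [4,0,0],"roll": 0}
    - {"fingers": 0,"travel": [6,0,-2],"roll": 0}
    - {"fingers": 0,"travel": [6,0,-6],"roll": 0}
    - {"fingers": 0,"travel": [6,0,-10.5],"roll": 0}
    - {"fingers": 0,"travel": [6,0,-15],"roll": 0}
    - {"fingers": 0,"travel": [6,0,-19.5],"roll": 0}
    - {"fingers": 0,"travel": [6,0,-21],"roll": 0}
    - {"fingers": 0,"travel": [6,0,-21],"roll": 0}

```text
time_s: 6.8
tcp_pos: [0.4914, -0.1853, 0.2758]
ee_rot: [[0.19, -0.982, 0.007], [-0.982, -0.19, -0.001], [0.002, -0.007, -1.0]]
wrist_force: [-0.3, 0.6, -0.6]
gripper_width: 0.004
```

```bash
python3 look.py c3; python3 -c "
from h import *
where();print(go([0,215,255]))"
```

```text
t 6.8 tip case mm [ -80.4 -127.3  264.8] F [-0.3  0.6 -0.6] w 0.004332914563508153
top 0   0
side 204 [[-94.8, -47.3, 44.2], [-71.8, -26.7, 72.5], [-61.0, -12.1, 77.9]] [-77.90353817 -30.64156786  74.92387061] 109
t 6.9 tip case mm [ -82.1 -126.4  260.6] F [ 0.1 -1.  -1.2] w 0.010581708201949617
([-34.15, -8.18, 0.59], np.float64(-0.1))
```

View pics/c3.png

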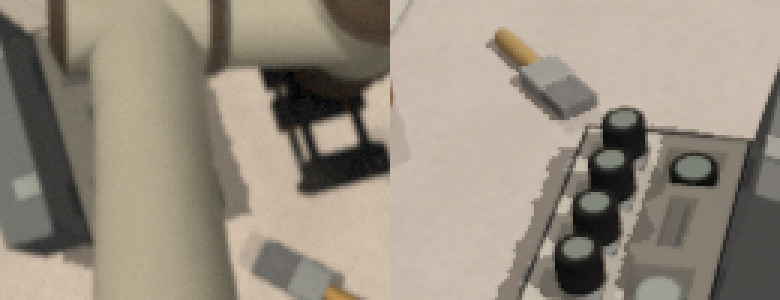

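All four stand alike, with the robot clear of them. Now over and behind the lid.

arm_command:
  rows:
    - {"fingers": 0,"travel": [-4,-1,0],"roll": 0}
    - {"fingers": 0,"travel": [-8.5,-2,0],"roll": 0}
    - {"fingers": 0,"travel": [-13,-3,0],"roll": 0}
    - {"fingers": 0,"travel": [-17.5,-4,0],"roll": 0}
    - {"fingers": 0,"travel": [-22,-5,0],"roll": 0}
    - {"fingers": 0,"travel": [-26.5,-6,0],"roll": 0}
    - {"fingers": 0,"travel": [-31,-7,0],"roll": 0}
    - {"fingers": 0,"travel": [-34.2,-8.2,0.5],"roll": 0}
    - {"fingers": 0,"travel": [-34.2,-8.2,0.5],"roll": 0}
    - {"fingers": 0,"travel": [-34.2,-8.2,0.5],"roll": 0}

```text
time_s: 7.9
tcp_pos: [0.5047, 0.1665, 0.2651]
ee_rot: [[0.191, -0.981, -0.004], [-0.982, -0.191, -0.003], [0.002, 0.005, -1.0]]
wrist_force: [0.1, -0.6, -1.2]
gripper_width: 0.006
```

```bash
python3 -c "
from h import *
where();print(go([0,200,140]));print(np.round(sense()['joints'],1))"
```

```text
t 7.9 tip case mm [-2.000e-01  2.155e+02  2.541e+02] F [ 0.1 -0.6 -1.2] w 0.0058753568691155824
([1.53, -0.07, 11.41], np.float64(0.0))
[ 35.7  11.8  -9.5  -0.  -69.  -24.7]
```

arm_command:
  rows:
    - {"fingers": 0,"travel": [0,0,4],"roll": 0}
    - {"fingers": 0,"travel": [0,0,8],"roll": 0}
    - {"fingers": 0,"travel": [0.5,0,11],"roll": 0}
    - {"fingers": 0,"travel": [2,0,11.2],"roll": 0}
    - {"fingers": 0,"travel": [3,0,11.2],"roll": 0}
    - {"fingers": 0,"travel": [4,0,11.2],"roll": 0}
    - {"fingers": 0,"travel": [4.6,0,11.2],"roll": 0}
    - {"fingers": 0,"travel": [5.2,0,11.2],"roll": 0}
    - {"fingers": 0,"travel": [5.8,0,11],"roll": 0}
    - {"fingers": 0,"travel": [6.4,0,10.8],"roll": 0}

```text
time_s: 8.9
tcp_pos: [0.52, 0.1053, 0.1628]
ee_rot: [[0.191, -0.982, 0.007], [-0.982, -0.191, 0.005], [-0.004, -0.008, -1.0]]
wrist_force: [-2.4, 5.8, 5.1]
gripper_width: 0.005
```

```bash
python3 -c "
from h import *
where();print(go([0,134,150]))"
```

```text
t 8.9 tip case mm [  3.2 152.5 151.8] F [-2.4  5.8  5.1] w 0.004873861616085994
([1.85, 0.32, 0.17], np.float64(0.0))
```

arm_command:
  rows:
    - {"fingers": 0,"travel": [0.6,0.2,0],"roll": 0}
    - {"fingers": 0,"travel": [1.2,0.2,0],"roll": 0}
    - {"fingers": 0,"travel": [1.8,0.2,0],"roll": 0}
    - {"fingers": 0,"travel": [2.5,0.2,-0.3],"roll": 0}
    - {"fingers": 0,"travel": [3.2,0.2,-0.6],"roll": 0}
    - {"fingers": 0,"travel": [3.9,0.2,-0.9],"roll": 0}
    - {"fingers": 0,"travel": [4.6,0.2,-1.2],"roll": 0}
    - {"fingers": 0,"travel": [5.3,0.2,-1.5],"roll": 0}
    - {"fingers": 0,"travel": [6.0,0.2,-1.8],"roll": 0}
    - {"fingers": 0,"travel": [6.6,0.2,-2],"roll": 0}

```text
time_s: 9.9
tcp_pos: [0.5277, 0.0374, 0.1794]
ee_rot: [[0.19, -0.982, -0.002], [-0.982, -0.19, -0.001], [0.0, 0.002, -1.0]]
wrist_force: [-0.4, 2.9, 0.4]
gripper_width: 0.008
```

Run:
```python
from h import *
where();print(go([0,46,165]),go([0,86,171]))
for n in('top','side'):
    im,d=capture(n);q=c(cloud(n,d)[d>0]);m=(q[:,2]>60)&(abs(q[:,0])<118)&(abs(q[:,0])>60)&(q[:,1]>0)&(q[:,1]<170)&(q[:,2]<220);r=q[m]
    print(n,np.percentile(r,[1,50,99],axis=0).round(1).tolist())
    cv2.imwrite(f'pics/l_{n}.png',im[60:300,120:440,::-1])
cv2.imwrite('pics/l1.png',np.hstack([cv2.imread(f'pics/l_{n}.png') for n in('top','side')]))
```

```text
t 9.9 tip case mm [ -2.2  84.3 168.4] F [-0.4  2.9  0.4] w 0.007685105789840345
([3.83, -0.23, 0.34], np.float64(-0.1)) ([-0.17, -0.22, -0.26], np.float64(-0.1))
top [[-117.6, 21.1, 61.4], [-95.2, 73.4, 173.4], [-62.7, 120.1, 194.9]]
side [[-112.8, 18.4, 61.8], [86.0, 80.6, 145.9], [117.9, 116.5, 192.4]]
```

View pics/l1.png

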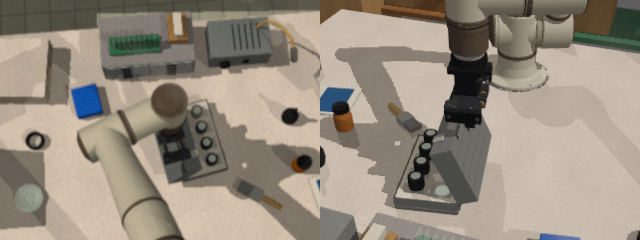

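The lid follows the finger and is about 20° past vertical. All four eyepieces still stand in the row. I'll continue along the arc.

arm_command:
  rows:
    - {"fingers": 0,"travel": [0.8,-0.2,0.05],"roll": 0}
    - {"fingers": 0,"travel": [1.6,-0.2,0.1],"roll": 0}
    - {"fingers": 0,"travel": [2.4,-0.2,0.15],"roll": 0}
    - {"fingers": 0,"travel": [3.2,-0.2,0.2],"roll": 0}
    - {"fingers": 0,"travel": [3.9,-0.2,0.3],"roll": 0}
    - {"fingers": 0,"travel": [4.6,-0.2,0.6],"roll": 0}
    - {"fingers": 0,"travel": [5.3,-0.2,0.9],"roll": 0}
    - {"fingers": 0,"travel": [6.0,-0.2,1.2],"roll": 0}
    - {"fingers": 0,"travel": [6.8,-0.2,1.6],"roll": 0}
    - {"fingers": 0,"travel": [7.5,-0.2,2.0],"roll": 0}

```text
time_s: 11.0
tcp_pos: [0.5451, -0.0358, 0.1595]
ee_rot: [[0.19, -0.982, 0.001], [-0.982, -0.19, -0.0], [0.001, -0.001, -1.0]]
wrist_force: [-0.5, 0.5, 3.8]
gripper_width: 0.007
```

```bash
python3 -c "
from h import *
where();print(go([0,-20,121]),go([0,-41,86]))"
```

```text
t 11.0 tip case mm [  0.9   9.2 148.5] F [-0.5  0.5  3.8] w 0.00735023315108227
([2.92, 0.09, 2.75], np.float64(-0.0)) ([5.02, 0.09, 6.26], np.float64(-0.0))
```

arm_command:
  rows:
    - {"fingers": 0,"travel": [0.6,0,0.5],"roll": 0}
    - {"fingers": 0,"travel": [1.2,0,1.0],"roll": 0}
    - {"fingers": 0,"travel": [1.8,0,1.6],"roll": 0}
    - {"fingers": 0,"travel": [2.4,0,2.2],"roll": 0}
    - {"fingers": 0,"travel": [2.9,0,2.75],"roll": 0}
    - {"fingers": 0,"travel": [3.3,0,3.25],"roll": 0}
    - {"fingers": 0,"travel": [3.6,0,3.7],"roll": 0}
    - {"fingers": 0,"travel": [3.9,0,4.15],"roll": 0}
    - {"fingers": 0,"travel": [4.1,0,4.5],"roll": 0}
    - {"fingers": 0,"travel": [4.3,0,4.9],"roll": 0}

```text
time_s: 12.0
tcp_pos: [0.5526, -0.0774, 0.1103]
ee_rot: [[0.19, -0.982, -0.0], [-0.982, -0.19, -0.0], [0.0, 0.0, -1.0]]
wrist_force: [0.1, -1.7, 2.0]
gripper_width: 0.008
```

```bash
python3 -c "
from h import *
where();print(go([0,-41,86]))"
```

```text
t 12.0 tip case mm [  0.3 -33.1  99.3] F [ 0.1 -1.7  2. ] w 0.00840891482272972
([0.79, 0.03, 1.33], np.float64(-0.0))
```

arm_command:
  rows:
    - {"fingers": 0,"travel": [0.2,0,0.3],"roll": 0}
    - {"fingers": 0,"travel": [0.4,0,0.6],"roll": 0}
    - {"fingers": 0,"travel": [0.6,0,0.9],"roll": 0}
    - {"fingers": 0,"travel": [0.7,0,1.1],"roll": 0}
    - {"fingers": 0,"travel": [0.7,0,1.2],"roll": 0}
    - {"fingers": 0,"travel": [0.7,0,1.3],"roll": 0}
    - {"fingers": 0,"travel": [0.7,0,1.3],"roll": 0}

```text
time_s: 12.7
tcp_pos: [0.5539, -0.0842, 0.0975]
ee_rot: [[0.19, -0.982, -0.0], [-0.982, -0.19, -0.0], [0.0, 0.0, -1.0]]
wrist_force: [-0.1, 0.1, 0.8]
gripper_width: 0.004
```

```bash
python3 -c "
from h import *
where()"
```

```text
t 12.7 tip case mm [  0.3 -40.   86.5] F [-0.1  0.1  0.8] w 0.00389300848170858
```

arm_command:
  rows:
    - {"fingers": 0,"travel": [0,0,0.05],"roll": 0}
    - {"fingers": 0,"travel": [0,0,0.1],"roll": 0}
    - {"fingers": 0,"travel": [0,0,0.1],"roll": 0}

```text
time_s: 13.0
tcp_pos: [0.5539, -0.0841, 0.0974]
ee_rot: [[0.19, -0.982, -0.0], [-0.982, -0.19, -0.0], [0.0, 0.0, -1.0]]
wrist_force: [-2.5, 0.2, 5.4]
gripper_width: 0.005
```

arm_command:
  rows:
    - {"fingers": 0,"travel": [0,0,0.05],"roll": 0}
    - {"fingers": 0,"travel": [0,0,0.1],"roll": 0}
    - {"fingers": 0,"travel": [0,0,0.1],"roll": 0}

```text
time_s: 13.3
tcp_pos: [0.5539, -0.0841, 0.0974]
ee_rot: [[0.191, -0.982, 0.0], [-0.982, -0.191, -0.001], [0.001, -0.0, -1.0]]
wrist_force: [-5.3, 0.2, 10.3]
gripper_width: 0.007
```

arm_command:
  rows:
    - {"fingers": 0,"travel": [0,0,0.1],"roll": 0}
    - {"fingers": 0,"travel": [0,0,0.2],"roll": 0}
    - {"fingers": 0,"travel": [0,0,0.2],"roll": 0}
    - {"fingers": 0,"travel": [0,0,0.2],"roll": 0}

```text
time_s: 13.7
tcp_pos: [0.554, -0.0842, 0.0973]
ee_rot: [[0.192, -0.981, 0.001], [-0.981, -0.192, -0.001], [0.001, -0.0, -1.0]]
wrist_force: [-7.2, 1.1, 20.9]
gripper_width: 0.005
```

arm_command:
  rows:
    - {"fingers": 0,"travel": [0,0,-0.1],"roll": 0}
    - {"fingers": 0,"travel": [0,0,-0.3],"roll": 0}
    - {"fingers": 0,"travel": [0,0,-1.5],"roll": 0}
    - {"fingers": 0,"travel": [0,0,-5],"roll": 0}
    - {"fingers": 0,"travel": [0,0,-9],"roll": 0}
    - {"fingers": 0,"travel": [-4,0,-13],"roll": 0}
    - {"fingers": 0,"travel": [-9,0,-16],"roll": 0}
    - {"fingers": 0,"travel": [-14,0,-16],"roll": 0}
    - {"fingers": 0,"travel": [-19,0,-16],"roll": 0}
    - {"fingers": 0,"travel": [-24,0,-16],"roll": 0}

```text
time_s: 14.7
tcp_pos: [0.5104, 0.141, 0.2546]
ee_rot: [[0.19, -0.982, 0.002], [-0.982, -0.19, 0.001], [-0.001, -0.002, -1.0]]
wrist_force: [0.6, 0.5, 0.1]
gripper_width: 0.008
```

Run:
```python
from h import *
where()
for n in('top','side'):
    im,d=capture(n);q=c(cloud(n,d)[d>0]);m=(abs(q[:,2]-90)<20)&(abs(q[:,0])<110)&(q[:,1]>-70)&(q[:,1]<70);r=q[m]
    k=np.linalg.lstsq(np.c_[r[:,:2],np.ones(len(r))],r[:,2],rcond=None)[0];print(n,len(r),k.round(4),np.percentile(r,[1,99],axis=0).round(1).tolist())
    for y in(-70,-40,0,40,65):
        t=r[abs(r[:,1]-y)<8]; print(y,len(t),np.median(t[:,2]).round(1) if len(t) else '')
    for l in('jar','blower','dish','aux_lens','brush','slide_box','eyepiece_a'):
        print(l,[(round(r['p'],2),np.round(r['position'],3).tolist(),) for r in search_frame(n,l)[:2]])
    cv2.imwrite(f'pics/f_{n}.png',im[60:300,120:440,::-1])
cv2.imwrite('pics/f.png',np.hstack([cv2.imread(f'pics/f_{n}.png') for n in('top','side')]))
```

```text
t 14.7 tip case mm [  0.6 189.3 243.6] F [0.6 0.5 0.1] w 0.008110014895097918
top 3083 [5.00000e-04 1.50000e-03 8.57869e+01] [[-107.8, -68.3, 77.8], [107.6, 68.6, 93.5]]
-70 174 85.2
-40 359 86.1
0 349 85.4
40 356 86.0
65 289 85.6
jar [(0.65, [0.435, -0.373, 0.072]), (0.35, [0.534, -0.049, 0.089])]
blower [(0.63, [0.589, -0.357, 0.047])]
dish [(0.81, [0.408, 0.49, 0.008]), (0.6, [0.539, -0.043, 0.088])]
aux_lens [(0.7, [0.6, 0.478, 0.02])]
brush [(0.87, [0.356, -0.224, 0.018])]
slide_box [(0.63, [0.714, 0.299, 0.032])]
eyepiece_a [(0.38, [0.598, 0.475, 0.021])]
side 3471 [6.00000e-04 2.40000e-03 8.48915e+01] [[-107.3, -68.6, 81.4], [108.0, 68.4, 88.3]]
-70 196 84.5
-40 402 84.8
0 396 84.6
40 401 85.3
65 326 84.8
jar [(0.9, [0.453, -0.367, 0.051])]
blower [(0.76, [0.607, -0.354, 0.047])]
dish [(0.64, [0.397, 0.494, 0.016])]
aux_lens [(0.7, [0.599, 0.468, 0.02])]
brush [(0.69, [0.365, -0.222, 0.017]), (0.28, [0.455, -0.366, 0.053])]
slide_box [(0.78, [0.724, 0.297, 0.036])]
eyepiece_a []
```

View pics/f.png

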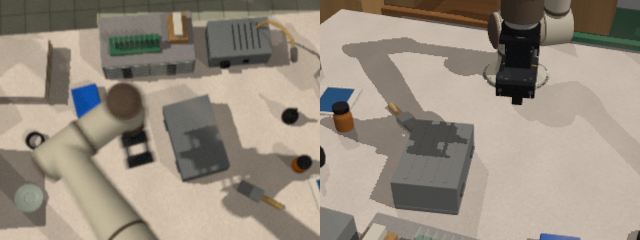

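The lid lies flat at 85–86 mm, with a tilt of about 0.002 rad, and the arm is clear of it. Handing in.

arm_command:
  rows:
    - {"fingers": 0,"travel": [0,0,0],"roll": 0}
    - {"fingers": 0,"travel": [0,0,0],"roll": 0}

```text
time_s: 15.7
tcp_pos: [0.5109, 0.139, 0.2535]
ee_rot: [[0.19, -0.982, 0.0], [-0.982, -0.19, -0.0], [0.0, -0.0, -1.0]]
wrist_force: [-1.3, -0.5, 0.5]
gripper_width: 0.002
```

```bash
python3 -c "
from station import *
print(finish_job())"
```

```text
the job is handed in; nothing more can be done
None
```

The fallen eyepiece is back upright and the lid is fully shut. I handed the job in at about 15.7 s of the 58 s allowed.

- **Eyepiece:** I pushed it up slowly with the closed fingertips from the front (pocket at x = −81 mm). After I backed off it stood by itself, with its top at about 75 mm, in line with the other three.
- **Lid:** I pushed it over from behind and eased it down. It stopped moving with the fingertip at about 86 mm, and I pressed to about 21 N to seat it on the gasket. With the arm clear, both cameras put its top flat at 85–86 mm, tilted about 0.002 rad.
- **Bench items:** None were touched. Their positions before and after agree to within about 12 mm. Readings of the aux lens, slide box and dish shifted by 7–15 mm in one camera or the other. I put the aux lens and slide box shifts down to the arm partly hiding them from the top camera, since the side camera shows both within about 4 mm of where they were. The side camera could not find the dish at the start; the top camera shows it within 4 mm.
- **Unchecked and disagreeing:** The two fixed cameras disagreed by about 5 mm along x throughout. The eyepieces could not be seen once the lid was shut; they were last seen standing with the lid about 20° past vertical.

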